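Sieve the small steel balls out of the descaling pot

ROBOT

A 6-joint arm with a two-finger parallel gripper is mounted at the origin on a cart in front of the work surface, level with it; the furniture and walls round the work are solid. World frame = base frame: x ahead of the robot, y to its left, z up, the work surface at z = 0. Lengths are in m, angles in rad, forces in N, time in s.
With the tool pointing down it reaches from about 0.275 to 1 m from the base axis. Payload 8.4 kg.
Tool frame: the origin (TCP) lies at the very end of the fingers, on their centre line; the grasp point (between the pads) lies 19 mm behind it; z points along the fingers, x is the direction in which the jaws open and shut, and the axes are right-handed (so a half turn about z gives the same grasp; the last joint's range is limited). The gripper opens to 85 mm and grips with 20 to 120 N. Pads are 22 mm wide; open, the fingers measure 114 mm over their backs; the gripper's body (76 mm by 85 mm) begins 54 mm behind the grasp point. The pads swing forward as they close: fully open they stand 13 mm farther back than shut.
Start: joints at [-1.343, 0.353, 1.633, -0, 1.155, -0.002], TCP at [0.142, -0.609, 0.202] pointing down, gripper open.
Joint ranges: [-2.63, 2.63], [-0.92, 2.1], [0.06, 2.66], [-1.3, 4.44], [0, 2.69], [-3.02, 3.02]. Speed limits (rad/s): [2.22, 2.22, 2.79, 3.14, 3.14, 3.14].

INTERFACE

Orientations are given as a unit quaternion [w, x, y, z].
In Python, from workcell import robot gives the robot as it stands.
- The arm moves only by the tool send_rows, never from a script. Its argument "moves" is a list of rows, each an object of numbers: "rx", "ry", "rz": the turn, a rotation vector about the tool's x, y, z in rad; "tx", "ty", "tz": the shift along the tool's x, y, z in m; "grip": the opening, from 0 (shut) to 1 (fully open). In form: [{"rx": .., "ry": .., "rz": .., "tx": .., "ty": .., "tz": .., "grip": ..}, ...]. A call has 1 to 20 rows; each row shifts and turns the commanded pose from where the row before left it, along the tool's axes as they then stand; what a row does not reach is not made up. A row lasts 1/12 s, in which the tool goes at most 41.7 mm and 7.16 degrees, less where a joint would pass 70% of its speed; a pose out of reach is approached as far as the arm can. A call with a gripper value outside its range is refused whole. The fingers move at their own pace and stop on an object; "grip_force" is the grip in N (left out, the last holds). Time passes only in rows, so rows that do not move let the fingers close. It gives the time, the measured TCP pose, the force and the opening at its end, in the units of the state.
- robot.read_state(): the state, without advancing time (a new reading comes with each control period).
- robot.snapshot(name): name is "scene" or "top"; returns (picture, depth): 480x640x3 uint8, red, green, blue; 480x640 float32, m along the optical axis (not along the pixel's ray), 0 where there is no reading.
- robot.get_calibration(name): a dict with "fx", "fy", "cx", "cy" (pixels), "k1" (the pictures are not rectified: a ray, as slopes to the right and down, at radius r is drawn at 1 + k1 r^2 times it, then the intrinsics apply), "R" (3x3) and "t" (3): a world point X has camera coordinates R X + t. Camera axes: x right, y down, z forward; pixel columns grow to the right and rows downward; lengths in m; the calibration is good to about 2 mm. A picture is of the moment at which its call begins. get_calibration takes no time and is no camera call.
- robot.sign_off(): hands the job in, once; it reports no verdict.
The state is a dict: "clock": time; "q": joint angles; "qd": joint speeds; "joint_torque": joint torques, N m; "position": TCP position; "orientation": TCP orientation; "wrist_force": force on the tool from outside, world axes, zero at the start; "wrist_torque": the same for the moment, N m; "opening": finger opening in m.
Only numpy, scipy, OpenCV 4.12 (cv2) and the standard library are available. Lean on these libraries where they do the work, as an engineer would, in place of code of your own. Each camera call takes 0.05 s, during which the arm holds its last target.

TASK

A thick steel hinge pin has been descaled in the tipping pot together with three small steel balls. Turn the pot's cap by its grip bar until the curved slot of middle width (not the pin holes, not the large window) lies squarely over the pouring opening of the still upright pot. Then swing the pot right over to its stop by the side crank and leave it so, the cap unturned: all three small balls must drop into the tray below while the hinge pin stays in the pot.

Things in the scene. Friction and masses are not known exactly. Their poses are not given: they have to be found in the camera images.
- pivot (a point): Centre of the pot on its tipping axis, 130 mm above the table; the axes are the fixed stand's: -x is the level direction it pours in (roughly to the robot), y the tipping axis, crank on the -y side. The pot is a plain steel can of 98 mm diameter, from 40 mm below to 39 mm above this point; its closed top has a pouring opening 100 degrees wide on the -x side, covered by the rotary cap.
- tray (a point): Middle of the floor of the open steel tray below the pot, fixed to the stand with the stand's axes: inside 214 mm along x, 112 mm along y, walls 29 mm high; 9 mm above the table and 35 mm to the -x side of the pivot. Two dark uprights stand beside it, 67 mm either side of the pivot and 150 mm tall.
- cap_bar (a point): Grip point of the dark bar standing on the cap's axis, 65 mm above the pivot when upright. Bar: 52 mm long (along this x), 12 thick (y), 36 tall; the point is 22 mm above the cap's face, 14 below the bar's top. Cap: aluminium disc, 106 mm across; a curved slot 16 mm wide, 88 degrees long towards this -x; 120 degrees anticlockwise from it (from above) many 6 mm pin holes, 120 degrees clockwise a large open window.
- cap (a joint): Turn of the cap in rad, anticlockwise from above positive: 0 when the 16 mm slot is squarely over the pouring opening (bar along the pour direction), -2.09 when the pin holes are, +2.09 when the large window is. Range -2.2 to 2.2; starts between -1.5 and -1.15. It stays where it is left (friction 0.06 N m).
- pot_handle (a point): Grip point on the crank's round level steel bar, 14 mm thick, along the tipping axis; 35 mm from its end knob, 45 mm from the crank arm, 130 mm to the -y side of the pivot. It circles the axis at 85 mm radius: upright it is 70 mm to +x and 48 mm above the pivot; it goes over the top (after 0.97 rad) and down the -x side, ending 76 mm to -x and 38 mm below. The bar may turn in the fingers.
- pot (a joint): Tipping angle of the pot in rad: 0 upright (stop), growing as the crank goes over the top and the mouth swings over towards -x, 3.0 mouth down (other stop), where the balls run out. The crank's weight holds the pot at either stop: let go past about 1.5 rad, it sinks on to 3.0 by itself in about 2 s. Moving the crank up takes about 3 N.
- ball_1_center (a point): Centre of a small steel ball of 10 mm diameter, lying inside the pot at first.
- ball_2_center (a point): Centre of a second small steel ball of 10 mm diameter, lying inside the pot at first.
- ball_3_center (a point): Centre of a third small steel ball of 10 mm diameter, lying inside the pot at first.
- hinge_pin_center (a point): Middle of the dark steel hinge pin, a plain round rod 22 mm thick and 67 mm long, standing upright inside the pot at first (z along the rod); it cannot pass the 16 mm slot.

How it is judged:
By the outcome, as a careful person would: the job done as asked, in the order asked, and still so for the second after the job is handed in, with the robot touching nothing.
It also fails if it takes over 54 s, if anything falls off the work surface, if the arm or the gripper's body presses on something with over 40 N, if the wrist force passes 120 N, or if a joint passes its speed limit or range.

## Working session

There is one attempt and no reset: what is moved stays moved. The work goes in short steps, Python scripts to look and compute and a tool call to move; the robot and the scene stay as the last step left them, time stands still between calls to the robot, and variables do not carry over. Pictures are saved under pics/ and viewed, and the job is handed in when it is done.

Besides the shell and the picture viewer there is one more tool, called after "Request:" as a command line: name --argument value ..., lists and objects as JSON in quotes. send_rows: Moves the arm, as the interface text tells. Its arguments: {"type":"object","properties":{"moves":{"type":"array","items":{"type":"object","properties":{"rx":{"type":"number"},"ry":{"type":"number"},"rz":{"type":"number"},"tx":{"type":"number"},"ty":{"type":"number"},"tz":{"type":"number"},"grip":{"type":"number"}}}},"grip_force":{"type":"number"}},"required":["moves"]}

```bash
ls; mkdir -p pics; python3 - <<'E'
from workcell import robot
import cv2,numpy as np
for n in("scene","top"):
    p,d=robot.snapshot(n); cv2.imwrite(f"pics/{n}0.png",p[:,:,::-1]); np.save(f"pics/{n}0.npy",d)
    print(n,robot.get_calibration(n))
print(robot.read_state())
E
```

```text
pics
scene {'fx': 549.8741465965799, 'fy': 549.8741465965799, 'cx': 325.98662143740916, 'cy': 235.75132694852059, 'k1': -0.05186310132602785, 'R': array([[-0.45082087, -0.89256243,  0.00963636],
       [-0.69750329,  0.34552155, -0.62777704],
       [ 0.55700063, -0.28973638, -0.77833356]]), 't': array([0.33054886, 0.50729009, 0.63269017])}
top {'fx': 507.4782031436349, 'fy': 507.4782031436349, 'cx': 322.65771142126783, 'cy': 242.50816714971248, 'k1': -0.007263690350810834, 'R': array([[-0.01716387, -0.99983824,  0.00537471],
       [-0.98660492,  0.01606406, -0.16233505],
       [ 0.16222245, -0.00808901, -0.98672106]]), 't': array([0.06690074, 0.64409378, 0.88188635])}
{'clock': 0.1, 'q': array([-1.34337178e+00,  3.53584217e-01,  1.63403930e+00, -8.40567103e-06,
        1.15521868e+00, -2.43696866e-03]), 'qd': array([ 0.00161299, -0.00108296, -0.00133696,  0.00071245, -0.00138879,
        0.00014553]), 'joint_torque': array([ 3.01208649e-05, -6.06359625e+01, -3.42821789e+01,  2.10737676e-05,
        3.81489095e-03,  4.35693934e-06]), 'position': array([ 0.14227308, -0.60812071,  0.20164221]), 'orientation': array([-3.86389584e-04,  7.83532230e-01, -6.21350830e-01, -4.90977234e-04]), 'wrist_force': array([ 0.02295388, -0.80972334, -0.97067008]), 'wrist_torque': array([ 0.00804694, -0.0094382 , -0.01859021]), 'opening': 0.08508710849573002}
```

View pics/scene0.png

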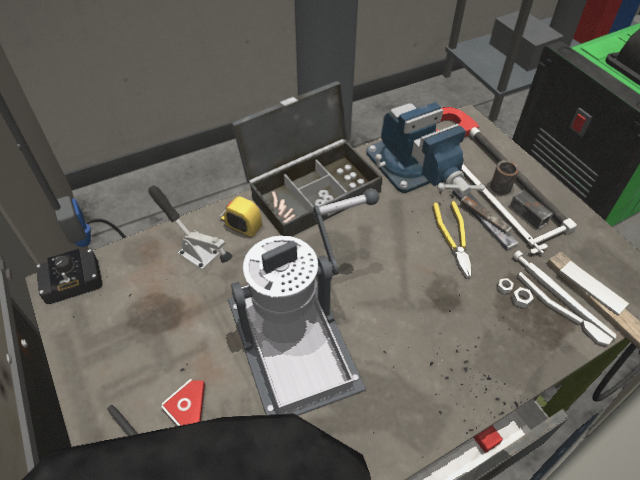

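View pics/top0.png

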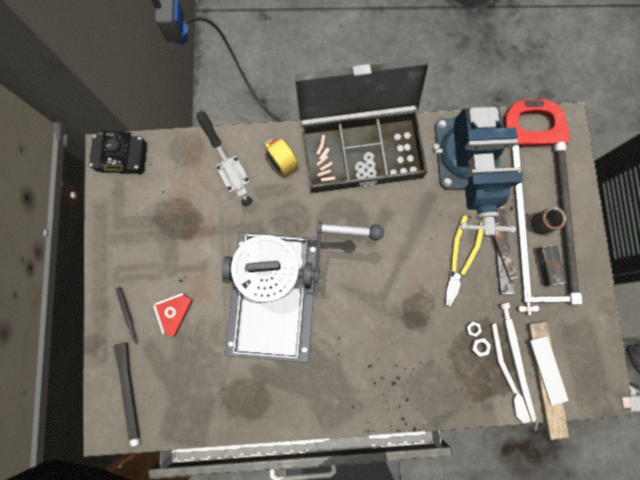

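```bash
cat > h.py <<'E'
import numpy as np,cv2
from workcell import robot
def cloud(n,d):
    c=robot.get_calibration(n); K=np.array([[c['fx'],0,c['cx']],[0,c['fy'],c['cy']],[0,0,1]])
    v,u=np.mgrid[:480,:640]; uv=np.stack([u,v],-1).reshape(-1,1,2).astype(float)
    s=cv2.undistortPoints(uv,K,np.array([c['k1'],0,0,0])).reshape(480,640,2)
    P=np.concatenate([s,np.ones((480,640,1))],-1)*d[...,None]
    W=(P-c['t'])@c['R']; W[d<=0]=np.nan
    return W
def proj(n,X):
    c=robot.get_calibration(n); K=np.array([[c['fx'],0,c['cx']],[0,c['fy'],c['cy']],[0,0,1]])
    return cv2.projectPoints(np.atleast_2d(X).astype(float),cv2.Rodrigues(c['R'])[0],c['t'],K,np.array([c['k1'],0,0,0]))[0].reshape(-1,2)
E
python3 - <<'E'
from h import *
for n,(u0,u1,v0,v1) in dict(scene=(220,400,170,420),top=(210,400,210,370)).items():
    d=np.load(f'pics/{n}0.npy'); im=cv2.imread(f'pics/{n}0.png'); W=cloud(n,d)
    s=600//(v1-v0); s=min(s,800//(u1-u0)); 
    cv2.imwrite(f'pics/{n}0c.png',cv2.resize(im[v0:v1,u0:u1],None,fx=s,fy=s,interpolation=cv2.INTER_CUBIC))
    w=W[v0:v1,u0:u1].reshape(-1,3); g=im[v0:v1,u0:u1].reshape(-1,3).mean(1)
    def m(lo,hi): return w[(w[:,2]>lo)&(w[:,2]<hi)]
    b=m(.200,.216); print(n,'all high',len(b),b.min(0),b.max(0))
    # cap face
    f=m(.167,.178); f=f[(g[(w[:,2]>.167)&(w[:,2]<.178)]>130)]; print('face',len(f),np.median(f[:,2]),f.min(0),f.max(0))
    np.save(f'pics/{n}w.npy',W)
E
```

```text
scene all high 364 [0.57736584 0.12394949 0.20002142] [0.59512108 0.17429089 0.21255441]
face 2638 0.1728845088178959 [ 0.53325704 -0.0023714   0.16703047] [0.64051047 0.20102453 0.17794041]
top all high 275 [0.57955594 0.12463788 0.20018487] [0.59404131 0.17632576 0.21068974]
face 2561 0.1712053624164138 [ 0.53382769 -0.0106034   0.16700701] [0.65481016 0.20334695 0.17795108]
```

View pics/scene0c.png

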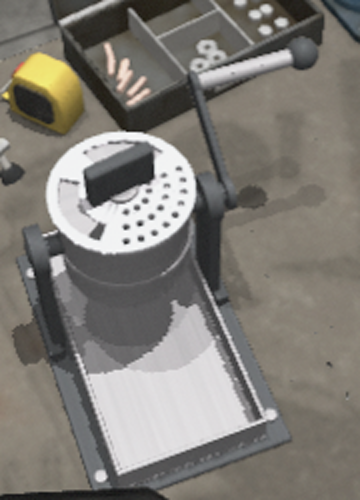

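View pics/top0c.png

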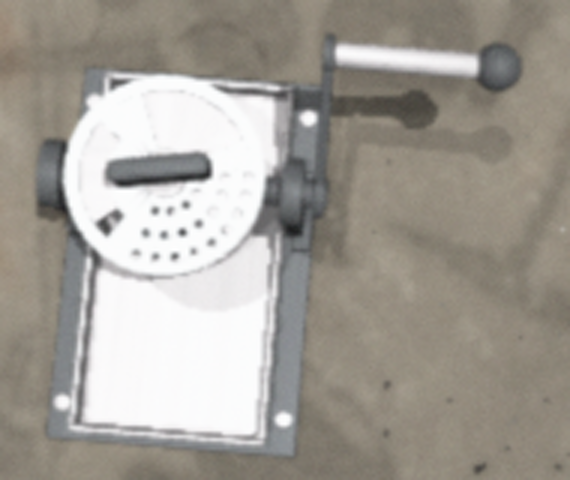

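```bash
python3 - <<'E'
from h import *
for n in('scene','top'):
    W=np.load(f'pics/{n}w.npy').reshape(-1,3); g=cv2.imread(f'pics/{n}0.png').mean(2).ravel()
    ok=np.isfinite(W[:,0]); W=W[ok]; g=g[ok]
    z=W[:,2]
    def pca(p):
        c=p[:,:2].mean(0); u,s,v=np.linalg.svd(p[:,:2]-c); return c,np.degrees(np.arctan2(v[0][1],v[0][0]))%180
    reg=(W[:,0]>.5)&(W[:,0]<.75)&(W[:,1]>-.1)&(W[:,1]<.25)
    b=W[reg&(z>.203)&(z<.216)]
    lo,hi=b.min(0),b.max(0); print(n,'bar',pca(b),'z',np.median(b[:,2]),lo,hi)
    f=W[reg&(z>.168)&(z<.178)&(W[:,1]>.09)][:,:2].astype(np.float32)
    print(' cap circle',cv2.minEnclosingCircle(f))
    h=W[reg&(z>.16)&(z<.20)&(W[:,1]<.07)&(g[:]>140)&(W[:,0]>.6)]
    hh=np.median(h[:,2]); print(' handle',len(h),pca(h),hh,h.min(0),h.max(0))
    k=W[reg&(z>.15)&(z<.21)&(W[:,1]<.02)&(W[:,0]>.6)]
    print(' knob',len(k),np.median(k,0),k.min(0),k.max(0))
    base=W[reg&(z>.001)&(z<.012)&(W[:,0]<.6)&(g<120)&(W[:,1]>.05)]
    # upright tops
    u=W[reg&(z>.12)&(z<.16)&(g<110)]
    for s in (1,-1):
        q=u[(u[:,1]-.15)*s>.05]; print(' upr',s,len(q),np.median(q,0),q.min(0),q.max(0))
E
```

```text
scene bar (array([0.58504674, 0.14975582]), np.float64(95.37621457732601)) z 0.20841665349625343 [0.57736584 0.12394949 0.20303975] [0.59512108 0.17396899 0.21255441]
 cap circle ((0.5874043107032776, 0.1492907553911209), 0.05463886633515358)
 handle 316 (array([0.64300886, 0.01950641]), np.float64(84.10522727223183)) 0.1839959166018481 [ 0.63471095 -0.01816781  0.17902182] [0.6523221  0.05716278 0.18888924]
 knob 408 [ 0.63826404 -0.01610589  0.18391655] [ 0.62703033 -0.04100186  0.17139156] [0.65239684 0.01971266 0.19302118]
 upr 1 255 [0.58483247 0.21512028 0.13797342] [0.57394491 0.20012194 0.12042792] [0.60966464 0.22353012 0.15121421]
 upr -1 448 [0.57807898 0.07458803 0.14216927] [0.56131667 0.06326719 0.12026292] [0.630589  0.0982077 0.1598498]
top bar (array([0.58634953, 0.150884  ]), np.float64(94.10208754118219)) z 0.20727629109392007 [0.57955594 0.12463788 0.20324543] [0.59404131 0.17632576 0.21068974]
 cap circle ((0.5870195627212524, 0.15067921578884125), 0.0533377006649971)
 handle 380 (array([0.64434287, 0.02105254]), np.float64(84.18200568718994)) 0.18259921111079042 [ 0.63517057 -0.01675169  0.17585237] [0.65481016 0.05943811 0.18692161]
 knob 397 [ 0.64055024 -0.0164234   0.18347252] [ 0.62713755 -0.03929401  0.17460922] [0.65275245 0.01988614 0.1912466 ]
 upr 1 125 [0.58637406 0.21479429 0.14073872] [0.57447157 0.21002823 0.12576579] [0.61214684 0.22453378 0.14718052]
 upr -1 270 [0.58332785 0.07713502 0.14093899] [0.5614065  0.0613017  0.12062141] [0.62874471 0.09873255 0.15894045]
```

Request:
send_rows --moves '[{"tz":-0.04},{"tz":-0.04},{"tx":-0.0255,"ty":-0.0243},{"tx":-0.0255,"ty":-0.0243},{"tx":-0.0255,"ty":-0.0243},{"tx":-0.0255,"ty":-0.0243},{"tx":-0.0255,"ty":-0.0243},{"tx":-0.0255,"ty":-0.0243},{"tx":-0.0255,"ty":-0.0243},{"tx":-0.0255,"ty":-0.0243},{"tx":-0.0255,"ty":-0.0243},{"tx":-0.0255,"ty":-0.0243},{"tx":-0.0255,"ty":-0.0243},{"tx":-0.0255,"ty":-0.0243},{"tx":-0.0255,"ty":-0.0243},{"tx":-0.0255,"ty":-0.0243},{"tx":-0.0255,"ty":-0.0243},{"tx":-0.0255,"ty":-0.0243},{"tx":-0.0255,"ty":-0.0243},{"tx":-0.0255,"ty":-0.0243}]'

```text
invalid input at $.moves[0]: expected keys rx, ry, rz, tx, ty, tz, grip
```

Request:
send_rows --moves '[{"rx":0,"ry":0,"rz":0,"tx":0,"ty":0,"tz":-0.04,"grip":1},{"rx":0,"ry":0,"rz":0,"tx":0,"ty":0,"tz":-0.04,"grip":1},{"rx":0,"ry":0,"rz":0,"tx":-0.0255,"ty":-0.0243,"tz":0,"grip":1},{"rx":0,"ry":0,"rz":0,"tx":-0.0255,"ty":-0.0243,"tz":0,"grip":1},{"rx":0,"ry":0,"rz":0,"tx":-0.0255,"ty":-0.0243,"tz":0,"grip":1},{"rx":0,"ry":0,"rz":0,"tx":-0.0255,"ty":-0.0243,"tz":0,"grip":1},{"rx":0,"ry":0,"rz":0,"tx":-0.0255,"ty":-0.0243,"tz":0,"grip":1},{"rx":0,"ry":0,"rz":0,"tx":-0.0255,"ty":-0.0243,"tz":0,"grip":1},{"rx":0,"ry":0,"rz":0,"tx":-0.0255,"ty":-0.0243,"tz":0,"grip":1},{"rx":0,"ry":0,"rz":0,"tx":-0.0255,"ty":-0.0243,"tz":0,"grip":1},{"rx":0,"ry":0,"rz":0,"tx":-0.0255,"ty":-0.0243,"tz":0,"grip":1},{"rx":0,"ry":0,"rz":0,"tx":-0.0255,"ty":-0.0243,"tz":0,"grip":1},{"rx":0,"ry":0,"rz":0,"tx":-0.0255,"ty":-0.0243,"tz":0,"grip":1},{"rx":0,"ry":0,"rz":0,"tx":-0.0255,"ty":-0.0243,"tz":0,"grip":1},{"rx":0,"ry":0,"rz":0,"tx":-0.0255,"ty":-0.0243,"tz":0,"grip":1},{"rx":0,"ry":0,"rz":0,"tx":-0.0255,"ty":-0.0243,"tz":0,"grip":1},{"rx":0,"ry":0,"rz":0,"tx":-0.0255,"ty":-0.0243,"tz":0,"grip":1},{"rx":0,"ry":0,"rz":0,"tx":-0.0255,"ty":-0.0243,"tz":0,"grip":1},{"rx":0,"ry":0,"rz":0,"tx":-0.0255,"ty":-0.0243,"tz":0,"grip":1},{"rx":0,"ry":0,"rz":0,"tx":-0.0255,"ty":-0.0243,"tz":0,"grip":1}]'

```text
clock: 1.77
position: [0.4641, -0.0602, 0.2821]
orientation: [0.0, 0.784, -0.621, -0.0]
wrist_force: [0.4, -0.6, -0.0]
opening: 0.0856
```

Request:
send_rows --moves '[{"rx":0,"ry":0,"rz":0,"tx":-0.0221,"ty":-0.021,"tz":0,"grip":1},{"rx":0,"ry":0,"rz":0,"tx":-0.0221,"ty":-0.021,"tz":0,"grip":1},{"rx":0,"ry":0,"rz":0,"tx":-0.0221,"ty":-0.021,"tz":0,"grip":1},{"rx":0,"ry":0,"rz":0,"tx":-0.0221,"ty":-0.021,"tz":0,"grip":1},{"rx":0,"ry":0,"rz":0,"tx":-0.0221,"ty":-0.021,"tz":0,"grip":1},{"rx":0,"ry":0,"rz":0,"tx":-0.0221,"ty":-0.021,"tz":0,"grip":1},{"rx":0,"ry":0,"rz":0,"tx":-0.0221,"ty":-0.021,"tz":0,"grip":1},{"rx":0,"ry":0,"rz":0,"tx":-0.0221,"ty":-0.021,"tz":0,"grip":1},{"rx":0,"ry":0,"rz":-0.1185,"tx":0,"ty":0,"tz":0,"grip":1},{"rx":0,"ry":0,"rz":-0.1185,"tx":0,"ty":0,"tz":0,"grip":1},{"rx":0,"ry":0,"rz":-0.1185,"tx":0,"ty":0,"tz":0,"grip":1},{"rx":0,"ry":0,"rz":-0.1185,"tx":0,"ty":0,"tz":0,"grip":1},{"rx":0,"ry":0,"rz":-0.1185,"tx":0,"ty":0,"tz":0,"grip":1},{"rx":0,"ry":0,"rz":-0.1185,"tx":0,"ty":0,"tz":0,"grip":1},{"rx":0,"ry":0,"rz":-0.1185,"tx":0,"ty":0,"tz":0,"grip":1},{"rx":0,"ry":0,"rz":-0.1185,"tx":0,"ty":0,"tz":0,"grip":1},{"rx":0,"ry":0,"rz":-0.1185,"tx":0,"ty":0,"tz":0,"grip":1},{"rx":0,"ry":0,"rz":-0.1185,"tx":0,"ty":0,"tz":0,"grip":1},{"rx":0,"ry":0,"rz":-0.1185,"tx":0,"ty":0,"tz":0,"grip":1},{"rx":0,"ry":0,"rz":-0.1185,"tx":0,"ty":0,"tz":0,"grip":1}]'

```text
clock: 3.43
position: [0.5868, 0.1483, 0.2818]
orientation: [0.0, 0.999, 0.043, -0.0]
wrist_force: [0.6, 0.4, -0.2]
opening: 0.0853
```

Request:
send_rows --grip_force 50 --moves '[{"rx":0,"ry":0,"rz":0,"tx":0,"ty":-0.0015,"tz":0.025,"grip":1},{"rx":0,"ry":0,"rz":0,"tx":0,"ty":0,"tz":0.025,"grip":1},{"rx":0,"ry":0,"rz":0,"tx":0,"ty":0,"tz":0.025,"grip":1},{"rx":0,"ry":0,"rz":0,"tx":0,"ty":0,"tz":0.016,"grip":0.7},{"rx":0,"ry":0,"rz":0,"tx":0,"ty":0,"tz":0.01,"grip":0.4},{"rx":0,"ry":0,"rz":0,"tx":0,"ty":0,"tz":0,"grip":0},{"rx":0,"ry":0,"rz":0,"tx":0,"ty":0,"tz":0,"grip":0},{"rx":0,"ry":0,"rz":0,"tx":0,"ty":0,"tz":0,"grip":0},{"rx":0,"ry":0,"rz":0,"tx":0,"ty":0,"tz":0,"grip":0},{"rx":0,"ry":0,"rz":0,"tx":0,"ty":0,"tz":0,"grip":0},{"rx":0,"ry":0,"rz":0,"tx":0,"ty":0,"tz":0,"grip":0},{"rx":0,"ry":0,"rz":0,"tx":0,"ty":0,"tz":0,"grip":0}]'

```text
clock: 4.43
position: [0.5871, 0.15, 0.1818]
orientation: [-0.0, 0.999, 0.04, 0.0]
wrist_force: [-0.6, 0.0, 0.2]
opening: -0.0
```

```bash
python3 - <<'E'
from h import *
for n in("scene","top"):
    p,d=robot.snapshot(n); np.save(f"pics/{n}1.npy",d)
    u,v=(320,270) if n=='scene' else (290,280)
    cv2.imwrite(f"pics/{n}1.png",cv2.resize(p[v-110:v+110,u-130:u+130,::-1],None,fx=2.7,fy=2.7,interpolation=cv2.INTER_CUBIC))
s=robot.read_state();print(s['opening'],s['position'],s['q'],s['wrist_torque'])
E
```

```text
0.00012586064277477619 [0.58697947 0.14991511 0.1815512 ] [ 2.47597111e-01  3.43360014e-01  1.69663915e+00 -3.23198992e-05
  1.10122030e+00  1.66597366e-01] [ 0.00996931 -0.04352178  0.00325949]
```

View pics/scene1.png

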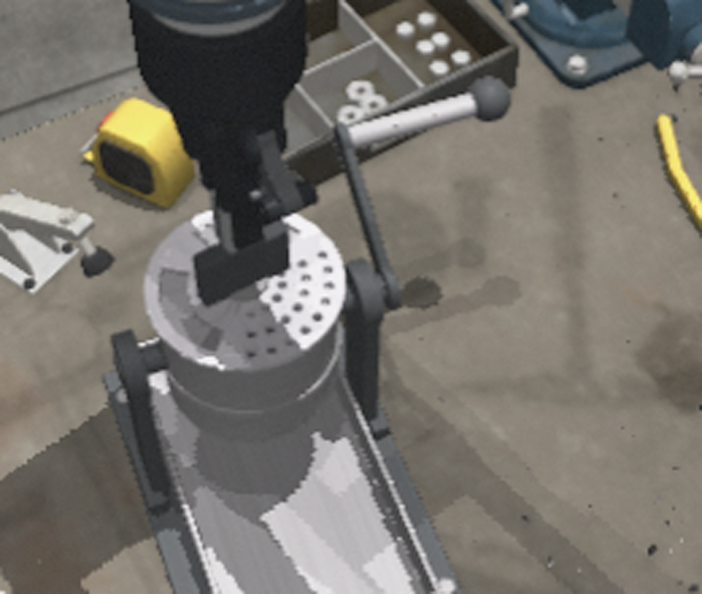

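View pics/top1.png

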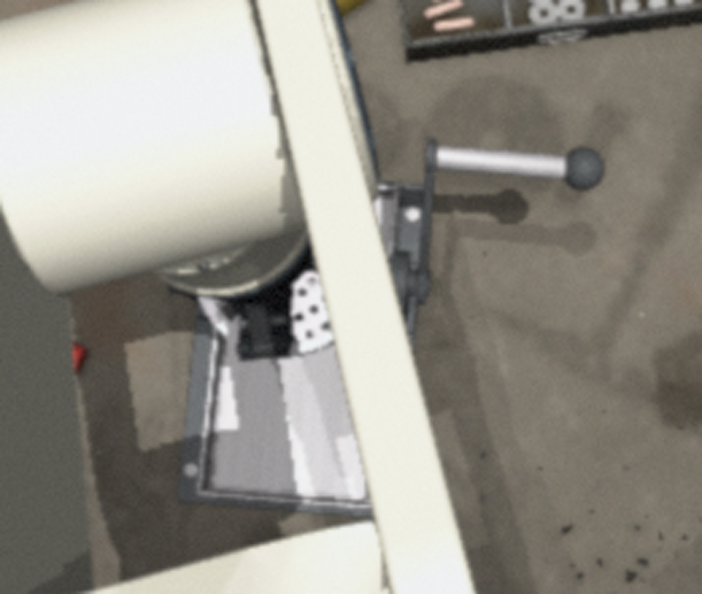

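```bash
python3 - <<'E'
from h import *
p,d=robot.snapshot("scene"); W=cloud("scene",d)
u,v=275,255
cv2.imwrite("pics/z2.png",cv2.resize(p[v-45:v+45,u-60:u+60,::-1],None,fx=6.5,fy=6.5,interpolation=cv2.INTER_CUBIC))
print(proj("scene",[[.587,.15,.182],[.587,.15,.201],[.586,.15,.209]]))
for z0 in (.172,.18,.19,.2,.21,.22,.23,.24,.25,.26):
    w=W[v-60:v+60,u-60:u+60].reshape(-1,3); g=p[v-60:v+60,u-60:u+60].mean(2).ravel()
    m=(abs(w[:,2]-z0)<.004)&(g<110)&(np.hypot(w[:,0]-.587,w[:,1]-.15)<.06); 
    if m.sum(): print(z0,m.sum(),w[m].min(0).round(4),w[m].max(0).round(4))
E
```

```text
[[279.00167288 260.89126974]
 [278.21735913 252.75274364]
 [278.17161552 249.74925818]]
0.172 125 [0.5333 0.1124 0.168 ] [0.6326 0.1894 0.176 ]
0.18 135 [0.574  0.1251 0.176 ] [0.5875 0.1744 0.1839]
0.19 123 [0.5785 0.124  0.186 ] [0.5857 0.1744 0.1939]
0.2 129 [0.5782 0.1236 0.196 ] [0.5876 0.1745 0.204 ]
0.21 163 [0.579  0.1242 0.206 ] [0.5922 0.1744 0.2138]
0.22 49 [0.5728 0.138  0.2161] [0.591  0.1595 0.2239]
0.23 56 [0.5721 0.1421 0.2263] [0.5925 0.1598 0.2339]
0.24 36 [0.5726 0.1541 0.2364] [0.5926 0.1598 0.2438]
0.25 12 [0.5757 0.1577 0.2467] [0.593  0.1604 0.2539]
0.26 111 [0.556  0.1415 0.2562] [0.6198 0.1641 0.264 ]
```

View pics/z2.png

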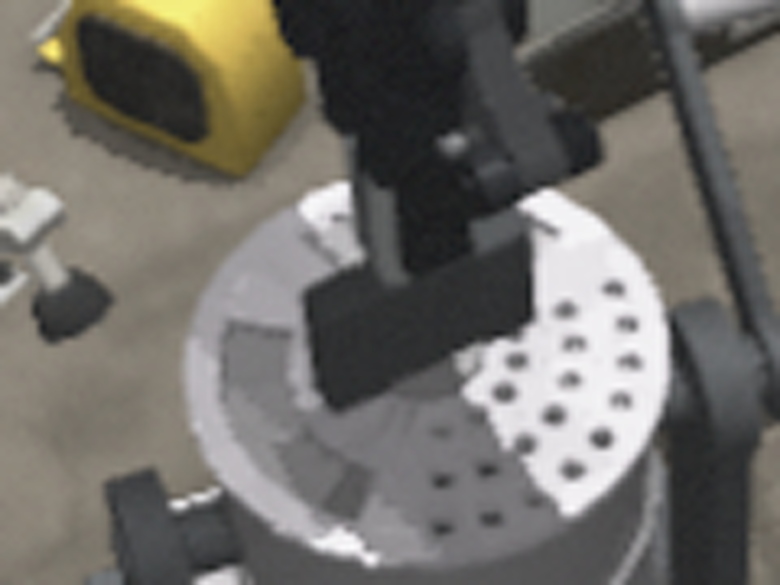

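```bash
python3 - <<'E'
from h import *
p,d=robot.snapshot("scene"); W=cloud("scene",d)
for r in range(232,262,2):
    print(r,' '.join('%d,%d,%d'%tuple((W[r,c]*1000).round()) if np.isfinite(W[r,c,0]) else 'nan' for c in range(268,300,3)))
E
```

```text
232 592,160,246 580,160,259 572,158,267 572,154,265 570,151,266 544,157,297 542,153,297 535,152,304 534,149,304 531,146,305 530,143,305
234 594,159,239 579,160,257 571,159,264 574,154,258 565,153,268 565,149,266 534,157,304 532,154,305 530,151,305 529,147,305 527,144,305
236 776,101,0 577,161,255 573,158,258 575,154,254 553,157,279 544,157,289 535,157,300 530,155,304 530,151,302 528,148,302 526,145,303
238 639,146,173 585,159,241 574,158,253 564,158,264 555,157,274 546,156,283 531,158,301 527,156,304 527,152,302 527,149,301 526,145,299
240 636,147,173 585,159,236 581,156,240 561,159,264 555,157,269 546,157,279 532,158,296 527,156,301 526,153,300 527,149,297 615,108,174
242 634,148,170 585,159,233 580,157,237 561,159,259 553,158,268 546,157,276 535,157,288 528,156,296 589,128,211 614,113,174 614,108,171
244 630,149,170 587,159,226 581,157,232 577,154,235 557,157,259 545,157,273 575,142,230 588,133,210 587,129,209 585,125,209 610,110,171
246 628,150,169 588,159,220 580,157,228 578,154,229 574,151,232 574,147,229 575,142,225 585,134,209 584,130,208 584,126,206 608,111,170
248 626,151,16
[... 237 characters left out ...]
,126,197 599,115,174
252 588,164,209 587,160,209 580,158,215 580,154,214 582,149,208 580,145,208 582,140,203 583,136,200 582,132,198 584,126,192 595,117,174
254 586,165,208 584,162,209 582,158,209 581,154,207 580,150,206 581,145,203 582,141,199 583,136,195 581,132,195 582,127,190 592,118,173
256 584,166,207 582,162,206 581,159,206 580,155,205 583,149,198 583,145,196 580,141,196 583,136,189 582,132,188 585,126,182 589,120,174
258 579,168,209 581,163,204 579,159,204 581,155,198 580,151,198 582,146,193 582,141,189 583,136,186 581,132,185 584,127,179 586,121,173
260 578,169,206 580,164,201 580,159,198 581,155,194 582,150,191 581,146,189 583,141,184 583,137,181 582,132,179 585,127,173 582,123,174
```

Request:
send_rows --moves '[{"rx":0,"ry":0,"rz":0,"tx":0,"ty":0,"tz":-0.03,"grip":0},{"rx":0,"ry":0,"rz":0,"tx":0,"ty":0,"tz":-0.03,"grip":0},{"rx":0,"ry":0,"rz":0,"tx":0,"ty":0,"tz":0,"grip":0}]'

```text
clock: 4.88
position: [0.5898, 0.1506, 0.247]
orientation: [-0.001, 0.999, 0.04, 0.004]
wrist_force: [0.9, -0.1, 1.2]
opening: -0.0
```

```bash
python3 - <<'E'
from h import *
s=robot.read_state();print(s['opening'],s['position'],s['wrist_force'])
p,d=robot.snapshot("scene"); W=cloud("scene",d)
u,v=275,235
cv2.imwrite("pics/z3.png",cv2.resize(p[v-45:v+45,u-60:u+60,::-1],None,fx=6.5,fy=6.5,interpolation=cv2.INTER_CUBIC))
print(proj("scene",s['position']))
for c in (272,275,278,281,284,287):
    print(c,[(r,)+tuple((W[r,c]*1000).round().astype(int).tolist()) for r in range(216,262,3) if np.isfinite(W[r,c,0])])
E
```

```text
-3.685688137971758e-05 [0.58980761 0.15061413 0.24702815] [ 0.92253054 -0.08879697  1.20871321]
[[274.9113056  230.34010877]]
272 [(216, 583, 155, 285), (219, 584, 155, 279), (222, 801, 81, 5), (225, 798, 83, 0), (228, 792, 86, -1), (231, 784, 89, 1), (234, 777, 92, 1), (237, 636, 140, 175), (240, 632, 142, 173), (243, 631, 143, 169), (246, 626, 145, 169), (249, 590, 157, 210), (252, 587, 159, 208), (255, 582, 161, 208), (258, 579, 162, 206), (261, 581, 162, 197)]
275 [(216, 575, 154, 293), (219, 578, 153, 284), (222, 787, 80, 19), (225, 789, 80, 8), (228, 788, 81, 1), (231, 780, 84, 2), (234, 774, 87, 1), (237, 635, 136, 174), (240, 631, 138, 173), (243, 629, 139, 168), (246, 624, 141, 169), (249, 588, 154, 211), (252, 584, 155, 209), (255, 580, 157, 208), (258, 580, 158, 202), (261, 581, 158, 194)]
278 [(216, 578, 149, 287), (219, 775, 78, 39), (222, 776, 78, 30), (225, 775, 79, 23), (228, 778, 79, 11), (231, 778, 79, 2), (234, 772, 82, 0), (237, 634, 132, 173), (240, 631, 133, 170), (243, 627, 135, 169), (246, 622, 137, 169), (249, 588, 149, 208), (252, 583, 152, 208), (255, 581, 
[... 337 characters left out ...]
, 581, 148, 202), (258, 582, 148, 194), (261, 582, 149, 188)]
284 [(216, 798, 57, 13), (219, 803, 56, -1), (222, 792, 61, 4), (225, 753, 76, 44), (228, 754, 76, 35), (231, 756, 75, 24), (234, 753, 77, 19), (237, 631, 123, 172), (240, 626, 125, 171), (246, 589, 140, 208), (249, 584, 142, 208), (252, 583, 143, 204), (258, 582, 144, 191), (261, 581, 145, 186)]
287 [(216, 801, 50, 6), (219, 793, 53, 7), (222, 756, 68, 45), (225, 755, 69, 38), (228, 754, 70, 31), (231, 756, 70, 20), (234, 754, 71, 14), (237, 628, 120, 173), (240, 625, 121, 170), (243, 591, 135, 210), (246, 586, 137, 210), (249, 582, 138, 208), (252, 583, 138, 200), (255, 582, 139, 195), (258, 580, 140, 192), (261, 583, 140, 181)]
```

View pics/z3.png

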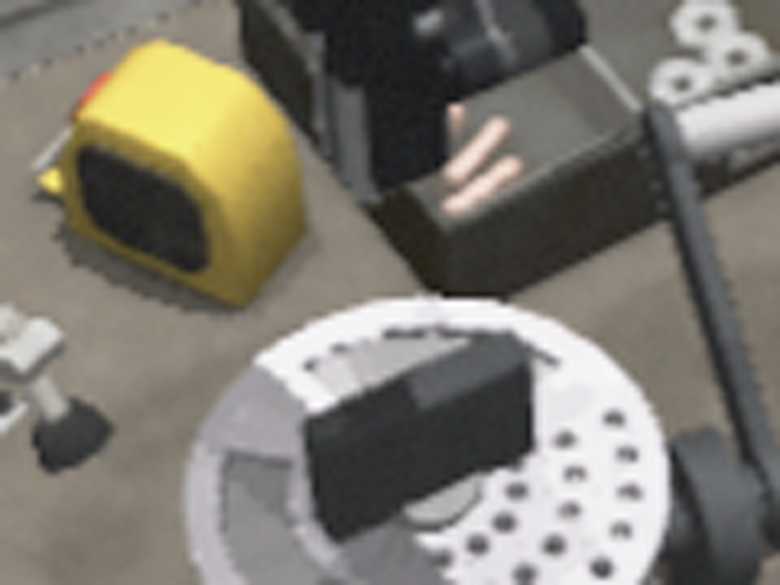

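Request:
send_rows --moves '[{"rx":0,"ry":0,"rz":0,"tx":0,"ty":0,"tz":0,"grip":1},{"rx":0,"ry":0,"rz":0,"tx":0,"ty":0,"tz":0,"grip":1},{"rx":0,"ry":0,"rz":0,"tx":0,"ty":0,"tz":0,"grip":1},{"rx":0,"ry":0,"rz":0,"tx":0,"ty":0,"tz":0,"grip":1},{"rx":0,"ry":0,"rz":0,"tx":0,"ty":0,"tz":0,"grip":1},{"rx":0,"ry":0,"rz":0,"tx":0,"ty":0,"tz":0,"grip":1}]'

```text
clock: 5.43
position: [0.5867, 0.1498, 0.2408]
orientation: [0.0, 0.999, 0.04, -0.0]
wrist_force: [-0.2, 0.1, -0.3]
opening: 0.0723
```

```bash
python3 - <<'E'
from h import *
s=robot.read_state();print(s['opening'],s['position'],s['orientation'],s['wrist_force'])
for n,u,v in(("scene",275,225),("top",275,265)):
    p,d=robot.snapshot(n); W=cloud(n,d); np.save(f'pics/{n}4.npy',d)
    cv2.imwrite(f"pics/{n}4.png",cv2.resize(p[v-60:v+60,u-80:u+80,::-1],None,fx=5,fy=5,interpolation=cv2.INTER_CUBIC))
    print(proj(n,s['position']))
    w=W.reshape(-1,3); 
    for z0 in np.arange(.24,.36,.008):
        m=(abs(w[:,2]-z0)<.004)&(np.hypot(w[:,0]-.587,w[:,1]-.15)<.075)
        if m.sum(): print(n,z0.round(3),m.sum(),w[m].min(0).round(4),w[m].max(0).round(4))
E
```

```text
0.07234764701172972 [0.58668258 0.14984317 0.24076904] [ 8.44342050e-05  9.99180024e-01  4.04857338e-02 -4.20780874e-04] [-0.19775035  0.08764863 -0.30732601]
[[276.68091867 234.77208395]]
scene 0.28 48 [0.5437 0.1432 0.278 ] [0.629  0.1622 0.284 ]
scene 0.288 122 [0.5375 0.1392 0.2841] [0.6275 0.1626 0.2919]
scene 0.296 122 [0.537  0.1384 0.2921] [0.6304 0.1626 0.3   ]
scene 0.304 109 [0.5361 0.1391 0.3001] [0.6304 0.1626 0.308 ]
scene 0.312 69 [0.5378 0.1502 0.308 ] [0.6299 0.1626 0.316 ]
scene 0.32 59 [0.5382 0.1518 0.3161] [0.6495 0.165  0.324 ]
scene 0.328 155 [0.5191 0.132  0.324 ] [0.6545 0.1669 0.3318]
scene 0.336 224 [0.518  0.1319 0.332 ] [0.6526 0.1665 0.34  ]
scene 0.344 211 [0.5176 0.1315 0.34  ] [0.623  0.1679 0.348 ]
scene 0.352 212 [0.5185 0.1319 0.3481] [0.6199 0.1679 0.356 ]
[[259.63662215 262.15920198]]
top 0.28 1 [0.5418 0.1376 0.2823] [0.5418 0.1376 0.2823]
top 0.288 1 [0.5362 0.1398 0.2863] [0.5362 0.1398 0.2863]
top 0.296 6 [0.5345 0.1361 0.2923] [0.5478 0.1405 0.2962]
top 0.304 4 [0.5353 0.1364 0.3009] [0.5481 0.1395 0.3054]
top 0.312 3 [0.5345 0.1394 0.3138] [0.5475 0.147  0.3152]
top 0.32 6 [0.5365 0.1344 0.3165] [0.5474 0.1495 0.3235]
top 0.328 70 [0.516  0.1323 0.3242] [0.5478 0.1526 0.332 ]
top 0.336 54 [0.5159 0.1315 0.3321] [0.5593 0.1591 0.3396]
top 0.344 105 [0.5158 0.1309 0.34  ] [0.5634 0.1643 0.348 ]
top 0.352 58 [0.5166 0.1313 0.3481] [0.5644 0.1649 0.3557]
```

View pics/scene4.png

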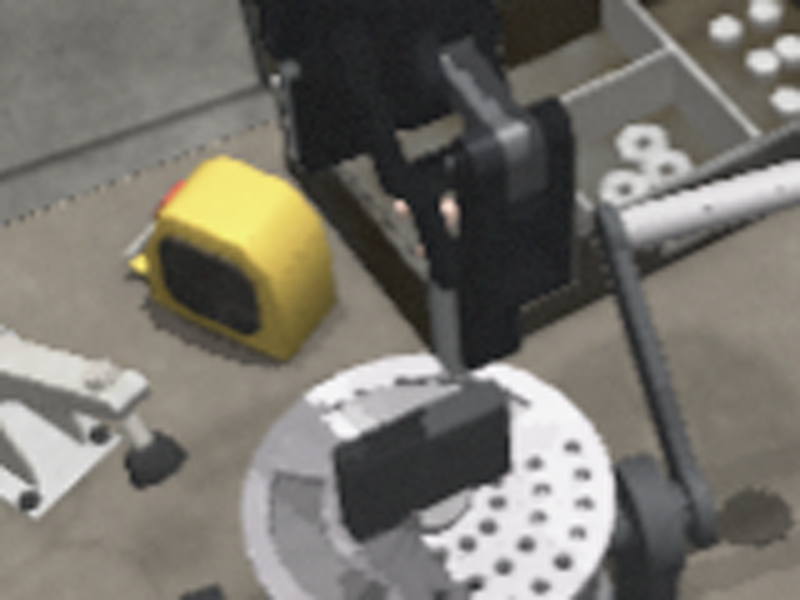

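Request:
send_rows --grip_force 60 --moves '[{"rx":0,"ry":0,"rz":0,"tx":0,"ty":0,"tz":0.025,"grip":1},{"rx":0,"ry":0,"rz":0,"tx":0,"ty":0,"tz":0.025,"grip":1},{"rx":0,"ry":0,"rz":0,"tx":0,"ty":0,"tz":0.02,"grip":1},{"rx":0,"ry":0,"rz":0,"tx":0,"ty":0,"tz":0.01,"grip":1},{"rx":0,"ry":0,"rz":0,"tx":0,"ty":0,"tz":0.01,"grip":1},{"rx":0,"ry":0,"rz":0,"tx":0,"ty":0,"tz":0,"grip":0.5},{"rx":0,"ry":0,"rz":0,"tx":0,"ty":0,"tz":0,"grip":0},{"rx":0,"ry":0,"rz":0,"tx":0,"ty":0,"tz":0,"grip":0},{"rx":0,"ry":0,"rz":0,"tx":0,"ty":0,"tz":0,"grip":0},{"rx":0,"ry":0,"rz":0,"tx":0,"ty":0,"tz":0,"grip":0},{"rx":0,"ry":0,"rz":0,"tx":0,"ty":0,"tz":0,"grip":0},{"rx":0,"ry":0,"rz":0,"tx":0,"ty":0,"tz":0,"grip":0}]'

```text
clock: 6.53
position: [0.5866, 0.1499, 0.1522]
orientation: [-0.0, 0.999, 0.04, -0.0]
wrist_force: [-3.6, -0.6, 7.7]
opening: 0.011
```

Request:
send_rows --moves '[{"rx":0,"ry":0,"rz":0,"tx":0,"ty":0,"tz":-0.002,"grip":0},{"rx":0,"ry":0,"rz":-0.0991,"tx":0,"ty":0,"tz":0,"grip":0},{"rx":0,"ry":0,"rz":-0.0991,"tx":0,"ty":0,"tz":0,"grip":0},{"rx":0,"ry":0,"rz":-0.0991,"tx":0,"ty":0,"tz":0,"grip":0},{"rx":0,"ry":0,"rz":-0.0991,"tx":0,"ty":0,"tz":0,"grip":0},{"rx":0,"ry":0,"rz":-0.0991,"tx":0,"ty":0,"tz":0,"grip":0},{"rx":0,"ry":0,"rz":-0.0991,"tx":0,"ty":0,"tz":0,"grip":0},{"rx":0,"ry":0,"rz":-0.0991,"tx":0,"ty":0,"tz":0,"grip":0},{"rx":0,"ry":0,"rz":-0.0991,"tx":0,"ty":0,"tz":0,"grip":0},{"rx":0,"ry":0,"rz":-0.0991,"tx":0,"ty":0,"tz":0,"grip":0},{"rx":0,"ry":0,"rz":-0.0991,"tx":0,"ty":0,"tz":0,"grip":0},{"rx":0,"ry":0,"rz":-0.0991,"tx":0,"ty":0,"tz":0,"grip":0},{"rx":0,"ry":0,"rz":-0.0991,"tx":0,"ty":0,"tz":0,"grip":0},{"rx":0,"ry":0,"rz":-0.0991,"tx":0,"ty":0,"tz":0,"grip":0},{"rx":0,"ry":0,"rz":-0.0991,"tx":0,"ty":0,"tz":0,"grip":0},{"rx":0,"ry":0,"rz":0,"tx":0,"ty":0,"tz":0,"grip":0},{"rx":0,"ry":0,"rz":0,"tx":0,"ty":0,"tz":0,"grip":0},{"rx":0,"ry":0,"rz":0,"tx":0,"ty":0,"tz":0,"grip":0}]'

```text
clock: 8.03
position: [0.5865, 0.1499, 0.1524]
orientation: [-0.0, 0.743, 0.669, -0.0]
wrist_force: [2.0, 1.8, -15.9]
opening: 0.0107
```

```bash
python3 - <<'E'
from h import *
s=robot.read_state();print(s['opening'],s['position'],s['orientation'],s['wrist_force'],s['wrist_torque'],s['q'])
q=s['orientation'];print(np.degrees(2*np.arctan2(q[2],q[1])))
n='scene';u,v=280,265
p,d=robot.snapshot(n)
cv2.imwrite(f"pics/{n}5.png",cv2.resize(p[v-60:v+60,u-80:u+80,::-1],None,fx=5,fy=5,interpolation=cv2.INTER_CUBIC))
E
```

```text
0.01071059084425665 [0.58648529 0.14989131 0.15236947] [-3.05906805e-04  7.43406331e-01  6.68839843e-01 -4.45602851e-04] [  2.01066924   1.75956016 -15.94534808] [ 0.31217065 -0.58446037  0.03827425] [ 2.47664123e-01  3.74096250e-01  1.72262639e+00  1.45351366e-04
  1.04594367e+00 -1.21770323e+00]
83.95518775892242
```

View pics/scene5.png

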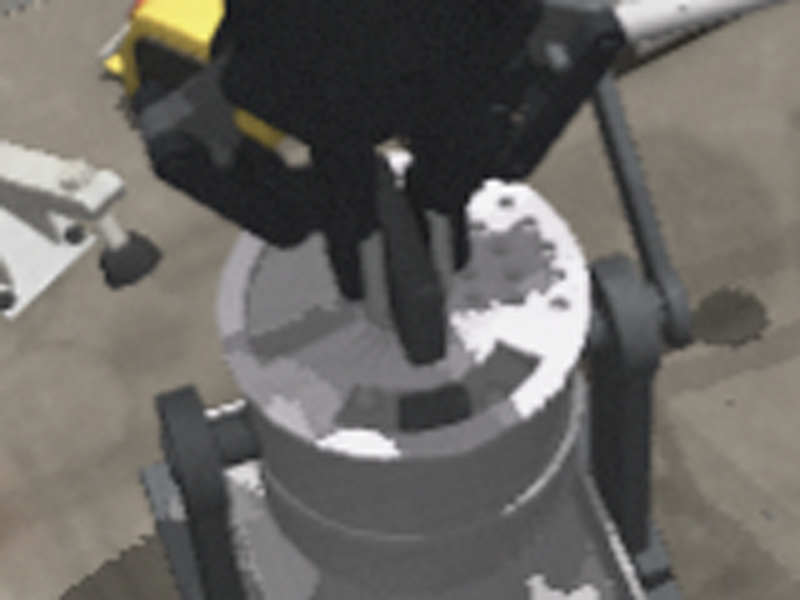

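Request:
send_rows --moves '[{"rx":0,"ry":0,"rz":0,"tx":0,"ty":0,"tz":0.001,"grip":0.5},{"rx":0,"ry":0,"rz":0,"tx":0,"ty":0,"tz":0,"grip":0.6},{"rx":0,"ry":0,"rz":0,"tx":0,"ty":0,"tz":0,"grip":0.6},{"rx":0,"ry":0,"rz":0,"tx":0,"ty":0,"tz":0,"grip":0.6},{"rx":0,"ry":0,"rz":0,"tx":0,"ty":0,"tz":-0.02,"grip":0.6},{"rx":0,"ry":0,"rz":0,"tx":0,"ty":0,"tz":-0.03,"grip":0.6},{"rx":0,"ry":0,"rz":0,"tx":0,"ty":0,"tz":-0.03,"grip":0.6},{"rx":0,"ry":0,"rz":0,"tx":0,"ty":0,"tz":-0.03,"grip":0.8},{"rx":0,"ry":0,"rz":0,"tx":0,"ty":0,"tz":-0.03,"grip":1},{"rx":0,"ry":0,"rz":0,"tx":0,"ty":0,"tz":0,"grip":1}]'

```text
clock: 8.92
position: [0.5899, 0.1506, 0.2997]
orientation: [0.002, 0.742, 0.67, 0.005]
wrist_force: [0.7, 0.2, 0.4]
opening: 0.0846
```

```bash
python3 - <<'E'
from h import *
s=robot.read_state();print(s['clock'],s['opening'],s['position'],s['orientation'],s['wrist_force'])
n='scene';u,v=280,265
p,d=robot.snapshot(n); W=cloud(n,d); g=p.mean(2)
cv2.imwrite(f"pics/{n}6.png",cv2.resize(p[v-60:v+60,u-80:u+80,::-1],None,fx=5,fy=5,interpolation=cv2.INTER_CUBIC))
w=W.reshape(-1,3); b=w[(w[:,2]>.204)&(w[:,2]<.214)&(np.hypot(w[:,0]-.587,w[:,1]-.15)<.035)]
c,(sz),a=cv2.minAreaRect(b[:,:2].astype(np.float32)*1000); print('bar',c,sz,a,len(b))
vv=np.linalg.svd(b[:,:2]-b[:,:2].mean(0))[2][0]; print(np.degrees(np.arctan2(vv[1],vv[0]))%180,b[:,:2].mean(0))
# base plate flat points z 0.002..0.012 dark
b=w[(w[:,2]>.001)&(w[:,2]<.03)&(w[:,0]>.4)&(w[:,0]<.6)&(w[:,1]>.04)&(w[:,1]<.25)]
print(len(b),b.min(0),b.max(0))
E
```

```text
8.9167 0.08457326339424322 [0.58991651 0.15061984 0.29972221] [0.00247365 0.74246282 0.66986692 0.00459994] [0.7142659  0.2330242  0.40364901]
bar (586.7291870117188, 148.26516723632812) (12.138389587402344, 53.18158721923828) 84.03695678710938 277
173.8241677999635 [0.58439168 0.14897023]
9544 [0.40001811 0.04006684 0.00100326] [0.59991605 0.2499996  0.02997297]
```

View pics/scene6.png

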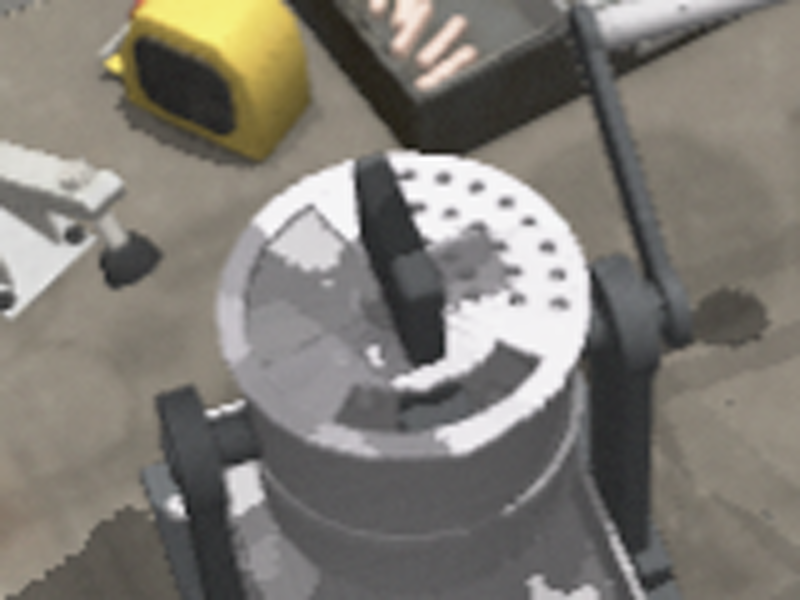

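```bash
python3 - <<'E'
from h import *
W=np.load('pics/topw.npy')
c=robot.get_calibration('top');K=np.array([[c['fx'],0,c['cx']],[0,c['fy'],c['cy']],[0,0,1]])
def ray(u,v,z):
    s=cv2.undistortPoints(np.array([[[u,v]]],float),K,np.array([c['k1'],0,0,0])).ravel()
    d=c['R'].T@np.array([s[0],s[1],1]);o=-c['R'].T@c['t'];return o+d*(z-o[2])/d[2]
a=ray(210+48/3,210+437/3,.006);b=ray(210+294/3,210+455/3,.006);t=ray(210+86/3,210+70/3,.006)
print(a,b,t,np.degrees(np.arctan2(*(a-b)[[1,0]])),np.degrees(np.arctan2(*(t-a)[[1,0]])))
E
```

```text
[0.44187978 0.23962649 0.006     ] [0.42833116 0.08689389 0.006     ] [0.67342931 0.21820937 0.006     ] 84.93067032152878 -5.2845237719103455
```

Request:
send_rows --moves '[{"rx":0,"ry":0,"rz":0,"tx":-0.0276,"ty":0.0142,"tz":0,"grip":1},{"rx":0,"ry":0,"rz":0,"tx":-0.0276,"ty":0.0142,"tz":0,"grip":1},{"rx":0,"ry":0,"rz":0,"tx":-0.0276,"ty":0.0142,"tz":0,"grip":1},{"rx":0,"ry":0,"rz":0,"tx":-0.0276,"ty":0.0142,"tz":0,"grip":1},{"rx":0,"ry":0,"rz":0,"tx":-0.0276,"ty":0.0142,"tz":0,"grip":1},{"rx":0,"ry":0,"rz":0.1204,"tx":0,"ty":0,"tz":0,"grip":1},{"rx":0,"ry":0,"rz":0.1204,"tx":0,"ty":0,"tz":0,"grip":1},{"rx":0,"ry":0,"rz":0.1204,"tx":0,"ty":0,"tz":0,"grip":1},{"rx":0,"ry":0,"rz":0.1204,"tx":0,"ty":0,"tz":0,"grip":1},{"rx":0,"ry":0,"rz":0.1204,"tx":0,"ty":0,"tz":0,"grip":1},{"rx":0,"ry":0,"rz":0.1204,"tx":0,"ty":0,"tz":0,"grip":1},{"rx":0,"ry":0,"rz":0.1204,"tx":0,"ty":0,"tz":0,"grip":1},{"rx":0,"ry":0,"rz":0.1204,"tx":0,"ty":0,"tz":0,"grip":1},{"rx":0,"ry":0,"rz":0.1204,"tx":0,"ty":0,"tz":0,"grip":1},{"rx":0,"ry":0,"rz":0.1204,"tx":0,"ty":0,"tz":0,"grip":1},{"rx":0,"ry":0,"rz":0.1204,"tx":0,"ty":0,"tz":0,"grip":1},{"rx":0,"ry":0,"rz":0.1204,"tx":0,"ty":0,"tz":0,"grip":1},{"rx":0,"ry":0,"rz":0.1204,"tx":0,"ty":0,"tz":0,"grip":1},{"rx":0,"ry":0,"rz":0,"tx":0,"ty":0,"tz":0,"grip":1},{"rx":0,"ry":0,"rz":0,"tx":0,"ty":0,"tz":0,"grip":1}]'

```text
clock: 10.63
position: [0.643, 0.0053, 0.2915]
orientation: [0.0, 0.999, -0.047, -0.001]
wrist_force: [0.1, 0.1, -0.9]
opening: 0.0853
```

```bash
python3 - <<'E'
from h import *
s=robot.read_state();print(s['clock'],s['opening'],s['position'],s['orientation'],s['wrist_force'],s['q'])
q=s['orientation'];print(np.degrees(2*np.arctan2(q[2],q[1])))
p,d=robot.snapshot('scene'); u,v=330,220
cv2.imwrite("pics/scene7.png",cv2.resize(p[v-90:v+90,u-120:u+120,::-1],None,fx=3.3,fy=3.3,interpolation=cv2.INTER_CUBIC))
E
```

```text
10.6333 0.08529470216143789 [0.64303786 0.00533304 0.29152964] [ 3.87443138e-05  9.98914722e-01 -4.65735142e-02 -5.34210905e-04] [ 0.0604632   0.07390686 -0.87038638] [ 5.97300782e-03  3.14942235e-01  1.48858951e+00 -2.18307919e-05
  1.33913193e+00  9.91587803e-02]
-5.338863638337516
```

View pics/scene7.png

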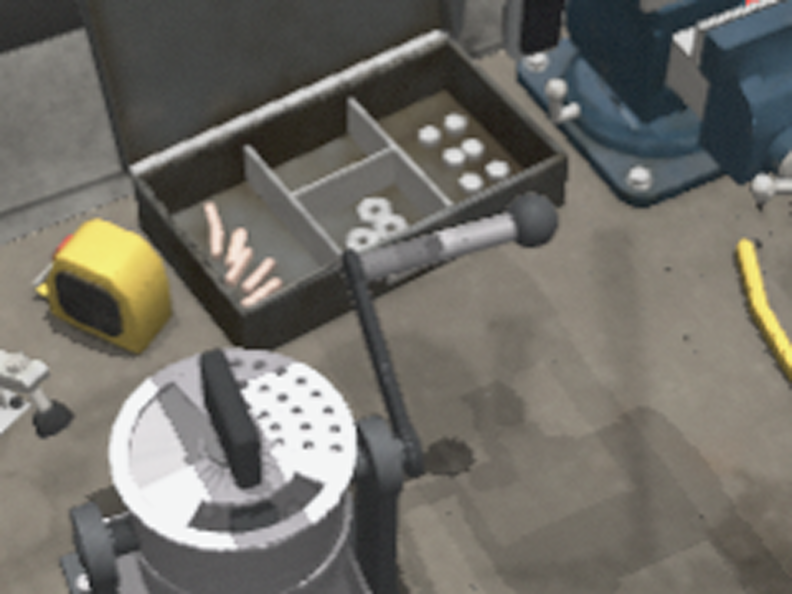

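```bash
python3 - <<'E'
from h import *
p,d=robot.snapshot('scene');W=cloud('scene',d)
print(proj('scene',[[.643,.0053,.2915],[.643,.0053,.3225],[.643,.0053,.335],[.643,.0055,.178]]))
cv2.imwrite("pics/scene8.png",p[:,:,::-1])
w=W.reshape(-1,3)
for z0 in np.arange(.25,.42,.01):
    m=(abs(w[:,2]-z0)<.005)&(np.hypot(w[:,0]-.643,w[:,1]-.005)<.09)
    if m.sum(): print(z0.round(3),m.sum(),w[m].min(0).round(4),w[m].max(0).round(4))
E
```

```text
[[353.89243757 147.62512099]
 [355.00946413 130.33414246]
 [355.47948521 123.04763538]
 [350.20399051 202.76435671]]
0.33 16 [ 0.5955 -0.0068  0.3312] [0.6891 0.0145 0.3349]
0.34 149 [ 0.588  -0.0096  0.335 ] [0.6947 0.0214 0.345 ]
0.35 205 [ 0.5867 -0.0104  0.3452] [0.6922 0.0203 0.3549]
0.36 213 [ 0.5863 -0.0099  0.355 ] [0.6924 0.0206 0.3649]
0.37 119 [ 0.5846 -0.0056  0.365 ] [0.6994 0.0213 0.3746]
0.38 183 [ 0.5686 -0.0029  0.3751] [0.7149 0.0247 0.385 ]
0.39 395 [ 0.5678 -0.0032  0.385 ] [0.7199 0.0255 0.395 ]
0.4 361 [ 5.696e-01 -5.000e-04  3.951e-01] [0.7188 0.0259 0.4049]
0.41 380 [ 0.5709 -0.0017  0.405 ] [0.7168 0.0259 0.415 ]
```

View pics/scene8.png

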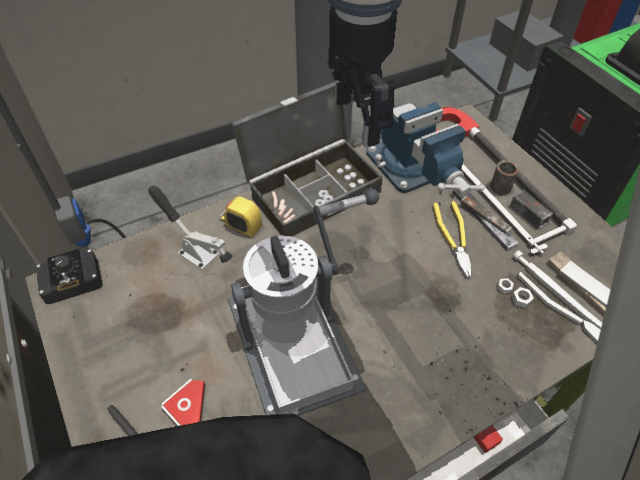

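Request:
send_rows --grip_force 40 --moves '[{"rx":0,"ry":0,"rz":0,"tx":0,"ty":0,"tz":0.03,"grip":1},{"rx":0,"ry":0,"rz":0,"tx":0,"ty":0,"tz":0.03,"grip":1},{"rx":0,"ry":0,"rz":0,"tx":0,"ty":0,"tz":0.03,"grip":1},{"rx":0,"ry":0,"rz":0,"tx":0,"ty":0,"tz":0.03,"grip":1},{"rx":0,"ry":0,"rz":0,"tx":0,"ty":0,"tz":0.025,"grip":1},{"rx":0,"ry":0,"rz":0,"tx":0,"ty":0,"tz":0.0175,"grip":1},{"rx":0,"ry":0,"rz":0,"tx":0,"ty":0,"tz":0,"grip":1},{"rx":0,"ry":0,"rz":0,"tx":0,"ty":0,"tz":0,"grip":0},{"rx":0,"ry":0,"rz":0,"tx":0,"ty":0,"tz":0,"grip":0},{"rx":0,"ry":0,"rz":0,"tx":0,"ty":0,"tz":0,"grip":0},{"rx":0,"ry":0,"rz":0,"tx":0,"ty":0,"tz":0,"grip":0},{"rx":0,"ry":0,"rz":0,"tx":0,"ty":0,"tz":0,"grip":0},{"rx":0,"ry":0,"rz":0,"tx":0,"ty":0,"tz":0,"grip":0},{"rx":0,"ry":0,"rz":0,"tx":0,"ty":0,"tz":0,"grip":0}]'

```text
clock: 11.9
position: [0.6432, 0.0054, 0.1308]
orientation: [-0.0, 0.999, -0.048, -0.0]
wrist_force: [-3.1, 0.1, 5.9]
opening: 0.013
```

```bash
python3 - <<'E'
from h import *
s=robot.read_state();print(s['clock'],s['opening'],s['position'],s['wrist_force'],s['wrist_torque'])
p,d=robot.snapshot('scene'); u,v=340,190
cv2.imwrite("pics/scene9.png",cv2.resize(p[v-90:v+90,u-120:u+120,::-1],None,fx=3.3,fy=3.3,interpolation=cv2.INTER_CUBIC))
# arc deltas in tool axes (tool x= stand x, z down)
t=np.linspace(0,3.0,31); ph=np.arctan2(48,70)+t
P=np.c_[85*np.cos(ph),85*np.sin(ph)]
for i in range(30): print(round(t[i+1],1),(np.diff(P,axis=0)[i]*[1,-1]).round(1),P[i+1].round(1))
E
```

```text
11.9 0.013049020123428842 [0.6432488  0.00542581 0.13075871] [-3.10373403  0.05785875  5.91706181] [0.05884703 0.5502338  0.06848965]
0.1 [-5.1 -6.8] [65.  54.8]
0.2 [-5.8 -6.2] [59.2 61. ]
0.3 [-6.4 -5.6] [52.8 66.6]
0.4 [-6.9 -4.9] [45.8 71.6]
0.5 [-7.4 -4.2] [38.5 75.8]
0.6 [-7.8 -3.5] [30.7 79.3]
0.7 [-8.1 -2.7] [22.6 81.9]
0.8 [-8.3 -1.9] [14.4 83.8]
0.9 [-8.4 -1. ] [ 5.9 84.8]
1.0 [-8.5 -0.2] [-2.6 85. ]
1.1 [-8.5  0.7] [-11.   84.3]
1.2 [-8.4  1.5] [-19.4  82.8]
1.3 [-8.2  2.4] [-27.6  80.4]
1.4 [-7.9  3.2] [-35.5  77.3]
1.5 [-7.5  3.9] [-43.   73.3]
1.6 [-7.1  4.7] [-50.1  68.7]
1.7 [-6.6  5.3] [-56.7  63.3]
1.8 [-6.  6.] [-62.7  57.3]
1.9 [-5.4  6.6] [-68.2  50.8]
2.0 [-4.7  7.1] [-72.9  43.7]
2.1 [-4.   7.5] [-76.9  36.2]
2.2 [-3.2  7.9] [-80.1  28.4]
2.3 [-2.4  8.1] [-82.6  20.2]
2.4 [-1.6  8.3] [-84.2  11.9]
2.5 [-0.8  8.5] [-84.9   3.4]
2.6 [0.1 8.5] [-84.8  -5.1]
2.7 [0.9 8.4] [-83.9 -13.5]
2.8 [1.8 8.3] [-82.2 -21.8]
2.9 [2.6 8.1] [-79.6 -29.9]
3.0 [3.4 7.8] [-76.2 -37.7]
```

View pics/scene9.png

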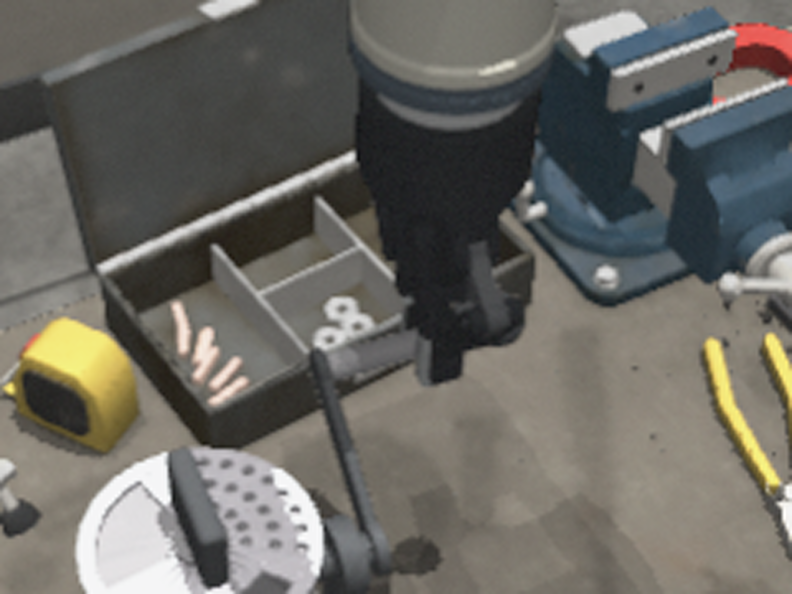

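Request:
send_rows --moves '[{"rx":0,"ry":0,"rz":0,"tx":-0.0025,"ty":0,"tz":-0.0034,"grip":0},{"rx":0,"ry":0,"rz":0,"tx":-0.0026,"ty":0,"tz":-0.0034,"grip":0},{"rx":0,"ry":0,"rz":0,"tx":-0.0029,"ty":0,"tz":-0.0031,"grip":0},{"rx":0,"ry":0,"rz":0,"tx":-0.0029,"ty":0,"tz":-0.0031,"grip":0},{"rx":0,"ry":0,"rz":0,"tx":-0.0064,"ty":0,"tz":-0.0056,"grip":0},{"rx":0,"ry":0,"rz":0,"tx":-0.0069,"ty":0,"tz":-0.0049,"grip":0},{"rx":0,"ry":0,"rz":0,"tx":-0.0074,"ty":0,"tz":-0.0042,"grip":0}]'

```text
clock: 12.53
position: [0.615, 0.0081, 0.1597]
orientation: [0.0, 0.999, -0.048, 0.004]
wrist_force: [10.1, -0.9, 5.1]
opening: 0.0127
```

Request:
send_rows --moves '[{"rx":0,"ry":0,"rz":0,"tx":-0.0078,"ty":0,"tz":-0.0035,"grip":0},{"rx":0,"ry":0,"rz":0,"tx":-0.0081,"ty":0,"tz":-0.0027,"grip":0},{"rx":0,"ry":0,"rz":0,"tx":-0.0083,"ty":0,"tz":-0.0019,"grip":0},{"rx":0,"ry":0,"rz":0,"tx":-0.0084,"ty":0,"tz":-0.001,"grip":0},{"rx":0,"ry":0,"rz":0,"tx":-0.0085,"ty":0,"tz":-0.0002,"grip":0},{"rx":0,"ry":0,"rz":0,"tx":-0.0085,"ty":0,"tz":0.0007,"grip":0},{"rx":0,"ry":0,"rz":0,"tx":-0.0084,"ty":0,"tz":0.0015,"grip":0},{"rx":0,"ry":0,"rz":0,"tx":-0.0082,"ty":0,"tz":0.0024,"grip":0},{"rx":0,"ry":0,"rz":0,"tx":-0.0079,"ty":0,"tz":0.0032,"grip":0}]'

```text
clock: 13.28
position: [0.5383, 0.0155, 0.1593]
orientation: [0.0, 0.999, -0.048, 0.001]
wrist_force: [5.9, -2.7, 1.0]
opening: 0.0123
```

Request:
send_rows --moves '[{"rx":0,"ry":0,"rz":0,"tx":-0.0075,"ty":0,"tz":0.0039,"grip":0},{"rx":0,"ry":0,"rz":0,"tx":-0.0071,"ty":0,"tz":0.0047,"grip":0},{"rx":0,"ry":0,"rz":0,"tx":-0.0066,"ty":0,"tz":0.0053,"grip":0},{"rx":0,"ry":0,"rz":0,"tx":-0.006,"ty":0,"tz":0.006,"grip":0},{"rx":0,"ry":0,"rz":0,"tx":-0.0054,"ty":0,"tz":0.0066,"grip":0},{"rx":0,"ry":0,"rz":0,"tx":-0.0047,"ty":0,"tz":0.0071,"grip":0},{"rx":0,"ry":0,"rz":0,"tx":-0.004,"ty":0,"tz":0.0075,"grip":0},{"rx":0,"ry":0,"rz":0,"tx":-0.0032,"ty":0,"tz":0.0079,"grip":0},{"rx":0,"ry":0,"rz":0,"tx":-0.0024,"ty":0,"tz":0.0081,"grip":0},{"rx":0,"ry":0,"rz":0,"tx":0,"ty":0,"tz":0,"grip":0}]'

```text
clock: 14.12
position: [0.4909, 0.0202, 0.1]
orientation: [-0.0, 0.999, -0.048, -0.0]
wrist_force: [6.4, -0.2, -3.9]
opening: 0.0122
```

```bash
python3 - <<'E'
from h import *
s=robot.read_state();print(s['clock'],s['opening'],s['position'],s['wrist_force'],s['wrist_torque'])
p,d=robot.snapshot('scene'); u,v=320,250
cv2.imwrite("pics/scene10.png",cv2.resize(p[v-120:v+120,u-160:u+160,::-1],None,fx=2.5,fy=2.5,interpolation=cv2.INTER_CUBIC))
E
```

```text
14.1167 0.012218438543789437 [0.4908566  0.02020792 0.10004544] [ 6.42425037 -0.22919257 -3.91805506] [-0.11690702 -1.0294442   0.0371797 ]
```

View pics/scene10.png

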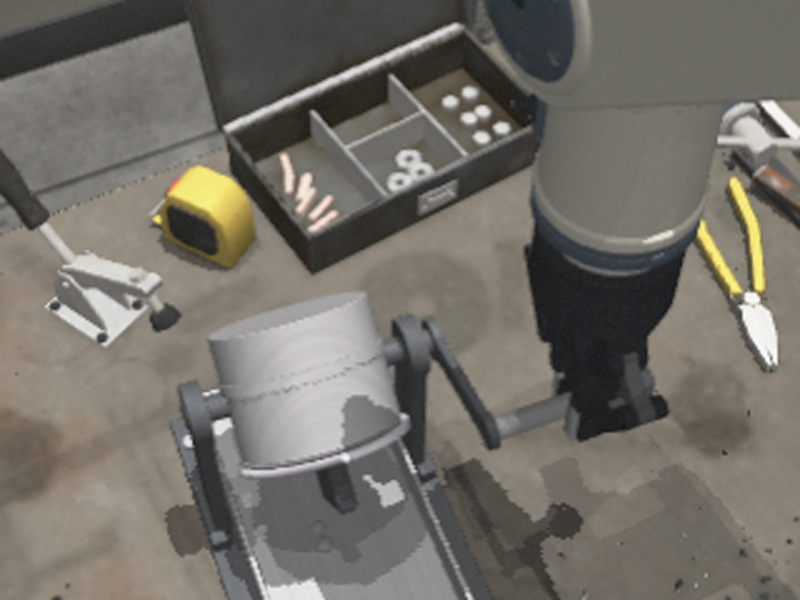

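Request:
send_rows --moves '[{"rx":0,"ry":0,"rz":0,"tx":-0.0016,"ty":0,"tz":0.0083,"grip":0},{"rx":0,"ry":0,"rz":0,"tx":-0.0008,"ty":0,"tz":0.0085,"grip":0},{"rx":0,"ry":0,"rz":0,"tx":0.0001,"ty":0,"tz":0.0085,"grip":0},{"rx":0,"ry":0,"rz":0,"tx":0.0009,"ty":0,"tz":0.0084,"grip":0},{"rx":0,"ry":0,"rz":0,"tx":0.0018,"ty":0,"tz":0.0083,"grip":0},{"rx":0,"ry":0,"rz":0,"tx":0.0026,"ty":0,"tz":0.0081,"grip":0},{"rx":0,"ry":0,"rz":0,"tx":0.0017,"ty":0,"tz":0.004,"grip":0},{"rx":0,"ry":0,"rz":0,"tx":0,"ty":0,"tz":0,"grip":0}]'

```text
clock: 14.83
position: [0.4946, 0.0198, 0.0461]
orientation: [-0.0, 0.999, -0.049, -0.002]
wrist_force: [-4.1, 1.7, -0.6]
opening: 0.0123
```

Request:
send_rows --moves '[{"rx":0,"ry":0,"rz":0,"tx":0,"ty":0,"tz":0,"grip":1},{"rx":0,"ry":0,"rz":0,"tx":0,"ty":0,"tz":0,"grip":1},{"rx":0,"ry":0,"rz":0,"tx":0,"ty":0,"tz":0,"grip":1},{"rx":0,"ry":0,"rz":0,"tx":0,"ty":0,"tz":0,"grip":1},{"rx":0,"ry":0,"rz":0,"tx":0,"ty":0,"tz":0,"grip":1},{"rx":0,"ry":0,"rz":0,"tx":0,"ty":0,"tz":0,"grip":1},{"rx":0,"ry":0,"rz":0,"tx":0,"ty":0,"tz":-0.02,"grip":1},{"rx":0,"ry":0,"rz":0,"tx":0,"ty":0,"tz":-0.03,"grip":1},{"rx":0,"ry":0,"rz":0,"tx":0,"ty":0,"tz":-0.03,"grip":1},{"rx":0,"ry":0,"rz":0,"tx":0,"ty":0,"tz":-0.03,"grip":1},{"rx":0,"ry":0,"rz":0,"tx":0,"ty":0,"tz":-0.03,"grip":1},{"rx":0,"ry":0,"rz":0,"tx":0,"ty":0,"tz":-0.03,"grip":1},{"rx":0,"ry":0,"rz":0,"tx":0,"ty":0.03,"tz":-0.02,"grip":1},{"rx":0,"ry":0,"rz":0,"tx":0,"ty":0.04,"tz":0,"grip":1},{"rx":0,"ry":0,"rz":0,"tx":0,"ty":0.04,"tz":0,"grip":1},{"rx":0,"ry":0,"rz":0,"tx":0,"ty":0.04,"tz":0,"grip":1},{"rx":0,"ry":0,"rz":0,"tx":0,"ty":0.04,"tz":0,"grip":1},{"rx":0,"ry":0,"rz":0,"tx":0,"ty":0,"tz":0,"grip":1},{"rx":0,"ry":0,"rz":0,"tx":0,"ty":0,"tz":0,"grip":1}]'

```text
clock: 16.42
position: [0.4774, -0.1713, 0.2379]
orientation: [0.0, 0.999, -0.05, 0.0]
wrist_force: [0.0, 0.1, -0.5]
opening: 0.0855
```

```bash
python3 - <<'E'
from h import *
s=robot.read_state();print(s['clock'],s['opening'],s['position'],s['wrist_force'])
for n,u,v in (('scene',310,310),('top',280,290)):
    p,d=robot.snapshot(n); np.save(f'pics/{n}11.npy',d)
    cv2.imwrite(f"pics/{n}11.png",cv2.resize(p[v-75:v+75,u-100:u+100,::-1],None,fx=4,fy=4,interpolation=cv2.INTER_CUBIC))
    W=cloud(n,d).reshape(-1,3)
    h=W[(W[:,1]<.055)&(W[:,1]>-.03)&(W[:,2]>.07)&(W[:,2]<.14)&(W[:,0]>.45)&(W[:,0]<.6)]; print(len(h),np.median(h,0))
E
```

```text
16.4167 0.08553708980192488 [ 0.47740927 -0.17129678  0.23785182] [ 0.04343318  0.10701919 -0.45120872]
552 [0.49481748 0.0091737  0.09841982]
446 [0.49733376 0.00875157 0.09763487]
```

View pics/scene11.png

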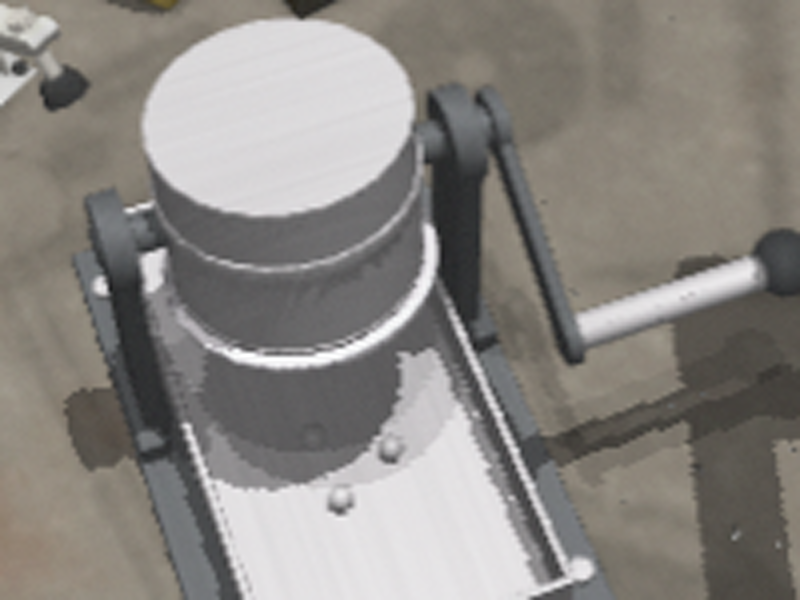

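View pics/top11.png

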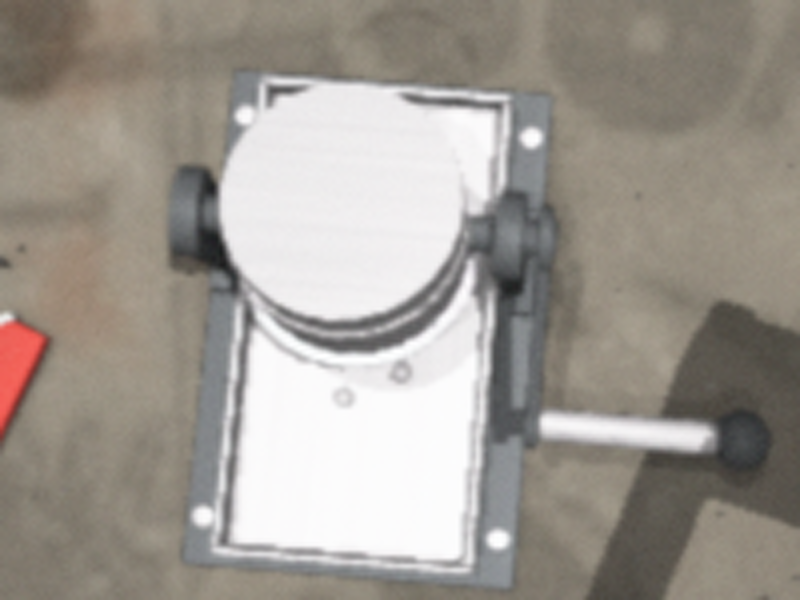

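Request:
send_rows --moves '[{"rx":0,"ry":0,"rz":0,"tx":0,"ty":0,"tz":0,"grip":1},{"rx":0,"ry":0,"rz":0,"tx":0,"ty":0,"tz":0,"grip":1},{"rx":0,"ry":0,"rz":0,"tx":0,"ty":0,"tz":0,"grip":1},{"rx":0,"ry":0,"rz":0,"tx":0,"ty":0,"tz":0,"grip":1},{"rx":0,"ry":0,"rz":0,"tx":0,"ty":0,"tz":0,"grip":1},{"rx":0,"ry":0,"rz":0,"tx":0,"ty":0,"tz":0,"grip":1},{"rx":0,"ry":0,"rz":0,"tx":0,"ty":0,"tz":0,"grip":1},{"rx":0,"ry":0,"rz":0,"tx":0,"ty":0,"tz":0,"grip":1},{"rx":0,"ry":0,"rz":0,"tx":0,"ty":0,"tz":0,"grip":1},{"rx":0,"ry":0,"rz":0,"tx":0,"ty":0,"tz":0,"grip":1},{"rx":0,"ry":0,"rz":0,"tx":0,"ty":0,"tz":0,"grip":1},{"rx":0,"ry":0,"rz":0,"tx":0,"ty":0,"tz":0,"grip":1}]'

```text
clock: 17.52
position: [0.4778, -0.1695, 0.2378]
orientation: [-0.0, 0.999, -0.048, -0.0]
wrist_force: [0.3, 0.4, 0.2]
opening: 0.0853
```

```bash
python3 - <<'E'
from h import *
n,u,v='scene',295,345
p,d=robot.snapshot(n);W=cloud(n,d)
cv2.imwrite("pics/scene12.png",cv2.resize(p[v-40:v+40,u-50:u+50,::-1],None,fx=7,fy=7,interpolation=cv2.INTER_CUBIC))
for a,b in ((340,500),(390,447),(313,435)):
    c,r=210+a//4,235+b//4; w=W[r-2:r+2,c-2:c+2].reshape(-1,3); print(c,r,np.median(w,0).round(4),w[:,2].max())
E
```

```text
295 360 [0.5156 0.1654 0.0175] 0.020506079136845816
307 346 [0.5288 0.1376 0.0177] 0.019127290206417784
288 343 [0.5471 0.1626 0.0181] 0.020047388131447283
```

View pics/scene12.png

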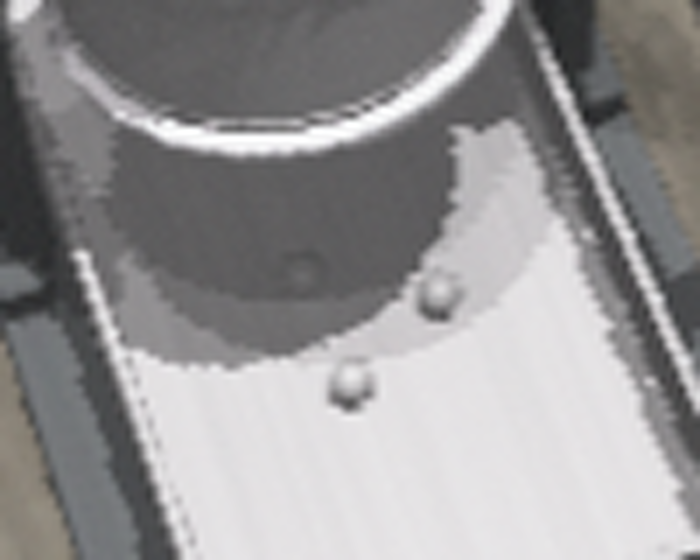

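Three balls lie at rest on the tray floor. In the zoomed crop they are at (350,383), (438,295) and (300,272), with tops at about 18–20 mm. That fits 10 mm balls on a floor 9 mm high. No pin is in view.

```bash
python3 -c "
from workcell import robot
print(robot.sign_off())"
```

```text
the job is handed in; nothing more can be done
None
```

The job is done and handed in at about 17.6 s: all three small balls are in the tray and the pot rests mouth-down at its stop. I turned the cap about 79° anticlockwise, then swung the crank over the top and let go near 2.95 rad.

**Last checks**
- **Cap:** before tipping, the bar lay at 174.0° in the images. The stand's pour axis measured 174.1° from the crank bar and about 174.8° from the base plate, so the slot was square to within about 1°. I did not touch the cap again. It faces down now, so I could not re-check it.
- **Pot:** the crank bar sits about 91–92 mm above the table. The stop should put it at 92 mm.
- **Balls:** all three lie still on the tray floor, with their tops 18–20 mm above the table.
- **Pin:** it is not visible in the tray. That it stayed in the pot is inferred, since the inside of the pot cannot be seen.
- **Robot:** the arm is clear of everything and the wrist force reads about 0. The largest wrist force I read was about 16 N, seen only at the end of each move call.

**What went wrong or disagreed**
- **Missed grasp:** the first grasp on the cap bar closed on nothing above it, and the force readings showed no contact.
- **Finger height:** the cameras put the fingertips about 30 mm higher than the reported TCP. I corrected for this in every later grasp, and both then held (11 mm and 13 mm opening).

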